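# Show a gear shaft to the inspection camera

### The job

Lift the red keeper off the gear shaft, set it feet down in the pocket of the yellow-rimmed tray and let go of it. Then take the shaft out of its cradle and hold it up in front of the inspection camera, level and square across the camera's view, with the band of teeth on the lens axis, about 110 mm from the lens, and the end nearer the teeth to the robot's left. Finish while still holding it there, without touching the camera or disturbing the jar, the bearing and the spanner.

Things in the scene. Friction and masses are not known exactly. Their poses are not given: they have to be found in the camera images.
- keeper: Loose red bridge-shaped keeper resting over one end of the shaft, 76 x 24 x 61 mm (x, y, z), about 0.12 kg; lifts straight off. Origin midway between the undersides of its feet, z up. Feet 8 x 24 mm at x = +-34; bridge at z 16 to 26; on top in the middle a grip fin 14 mm thick in x, 24 mm long in y, z 26 to 61: pinch it across x. The same after half a turn about z.
- tray: Fixed black tray with a yellow rim, 110 (x) x 58 (y) x 20 (z) mm, origin at the centre of its underside, on the bench.
- pocket (a point): Centre of the floor of the tray's only pocket, 8 mm above the bench; axes as the tray's. The pocket is 84 (x) x 32 (y) mm and 12 mm deep, so the keeper goes in with its long side along x, either way round, 4 mm free on every side.
- cradle: Fixed shaft cradle on the bench; origin at the centre of its underside. Blue base plate 86 x 160 x 10 mm (x, y, z). Two V saddles, 22 mm long, at y = +-57 mm hold the shaft along y, axis 64 mm above the bench. Pillars at x = +-(20 to 28) beside them: 78 mm high at y = +57 (the keeper rests on these), 68 at y = -57. Between the saddles is free room beside the shaft.
- layshaft: Loose steel gear shaft, 152 mm long, 0.3 to 0.55 kg, in the cradle; axis along its y at z = 19 mm; origin half way along, 19 mm under the axis. y -76 to -38: journal, 20 thick; -38 to 10: plain body, 28 thick (grip across x at y about -5; centre of mass y = +7); 10 to 38: teeth, 38 across; 38 to 76: journal, 24 thick. The +y end is nearer the teeth and starts under the keeper.
- teeth (a point): Point on the shaft's axis in the middle of the band of teeth, 24 mm from the shaft's middle towards its +y end; axes as the shaft's.
- camera: Fixed inspection camera stand: foot 80 x 84 x 12 mm (x, y, z), column 18 mm thick, 279 mm high, 27 mm behind the middle, with a grey head clamped at some height: 46 mm in y and z, lens barrel 44 mm thick. Origin at the centre of the foot's underside. It looks along its own -x, roughly towards the robot.
- lens (a point): Centre of the camera's front lens, 43 mm ahead of the stand's middle, 170 to 230 mm above the bench. The camera looks level along this frame's -x; y points to the robot's left (within 15 degrees), z up. Show the shaft with its teeth at x = -110 mm, y = 0, z = 0 in this frame and its own +y along this frame's +y.
- grease_jar: Bystander, loose: green-lidded grease jar, 70 mm across, 71 mm high; origin at the centre of its underside.
- bearing_a: Bystander, loose: steel roller bearing lying flat, 68 mm across, 20 mm high; origin at the centre of its underside.
- spanner_c: Bystander, loose: small spanner lying flat, 152 mm long, 26 mm wide, 8 mm high; origin at the centre of its underside.
Mind the look-alikes: they are no part of the job. Of the things that look like the keeper, the larger one is meant.

How it is judged (in metres and radians):
On the way:
1. the keeper sits feet down in the pocket of the tray, let go (x of keeper in the frame of pocket between -0.008 and 0.008 m and y of keeper in the frame of pocket between -0.008 and 0.008 m and z of keeper in the frame of pocket between -0.004 and 0.004 m and angle between keeper's own z axis and vertical below 0.08 rad and contact force between the fingers and keeper below 0.1 N and linear speed of keeper below 0.02 m/s), for 0.3 s.
At the end, for the whole second after the job is handed in: Keeper feet down in the pocket (8 mm of centre, 4 mm of floor, 0.08 rad upright), let go. Shaft held still in the fingers, touching nothing else; teeth within 15 mm of the lens axis, 90 to 130 mm from the lens; shaft along lens y within 0.17 rad, end nearer the teeth to the left (all of step 1 and x of teeth in the frame of lens between -0.13 and -0.09 m and y of teeth in the frame of lens between -0.015 and 0.015 m and z of teeth in the frame of lens between -0.015 and 0.015 m and angle between the y axis of layshaft and the y axis of lens, either way round below 0.17 rad and y of layshaft in the frame of lens below -0.005 m and contact force between the fingers and layshaft above 2 N and linear speed of layshaft below 0.03 m/s and angular speed of layshaft below 0.3 rad/s and contact force between layshaft and cradle below 0.1 N and contact force between layshaft and camera below 0.1 N and contact force between layshaft and keeper below 0.1 N and contact force between layshaft and tray below 0.1 N); the arm keeps its last pose, push and grip.
It fails at once if a bystander was moved more than 30 mm (distance of any of grease_jar, bearing_a, spanner_c from where it was at the start of the episode above 0.03 m).
It fails at once if the camera was touched (over 2 N) (contact force between any of the arm, the fingers, layshaft, keeper and camera above 2 N).
It also fails if it takes over 58 s, if anything falls off the work surface, if the arm or the gripper's body presses on something with over 40 N, if the wrist force passes 120 N, or if a joint passes its speed limit or range.

### The arm

A 6-joint arm with a two-finger parallel gripper is mounted at the origin on the work surface; the furniture and walls round the work are solid. World frame = base frame: x ahead of the robot, y to its left, z up, the work surface at z = 0. Lengths are in m, angles in degrees, forces in N, time in s.
With the tool pointing down it reaches from about 0.375 to 0.9 m from the base axis. Payload 3.1 kg.
Tool frame: the origin (TCP) lies at the very end of the fingers, on their centre line; the grasp point (between the pads) lies 19 mm behind it (grip_point_offset is the distance from the TCP to the grasp point, in m); y points along the fingers, x is the direction in which the jaws open and shut, and the axes are right-handed (so a half turn about y gives the same grasp; the last joint's range is limited). The gripper opens to 87 mm and grips with 3 to 60 N. Pads are 19 mm wide; open, the fingers measure 117 mm over their backs; the gripper's body (75 mm by 190 mm) begins 51 mm behind the grasp point.
Start: joints at [63.34, 30.224, 82.088, -0, 67.689, -10.227], TCP at [0.177, 0.599, 0.191] pointing down, gripper open.
Joint ranges: [-176.69, 176.69], [-43.24, 126.21], [12.49, 139.97], [-82, 262], [0, 151.66], [-163.58, 163.58]. Speed limits (degrees/s): [159.86, 159.86, 180, 180, 180, 180].

### API

Orientations are given as a 3x3 rotation matrix whose columns are the frame's x, y, z axes.
In Python, from rig import * gives the robot as it stands.
- The arm moves only by the tool send_rows, never from a script. Its argument "moves" is text: rows parted by semicolons, each of 5 numbers parted by spaces: the finger opening in mm, from 0 to 87, then the shift along the tool's x, y, z in mm, then the turn about the tool's y in degrees. In form: fingers dx dy dz yaw; .... A call has 1 to 20 rows; each row shifts and turns the commanded pose from where the row before left it, along the tool's axes as they then stand; what a row does not reach is not made up. A row lasts 1/12 s, in which the tool goes at most 41.7 mm and 7.16 degrees, less where a joint would pass 70% of its speed; a pose out of reach is approached as far as the arm can. A call is refused whole if a number of a shift passes 41.7 or a number of a turn 7.16, either way. A call with a gripper value outside its range is refused whole. The fingers move at their own pace and stop on an object; the grip force is fixed at half the most. Time passes only in rows, so rows that do not move let the fingers close. It gives the time, the measured TCP pose, the force and the opening at its end, in the units of the state.
- read_state(): the state, without advancing time (a new reading comes with each control period).
- capture(name): name is "scene" or "top" or "wrist"; returns a dict with "image" (384x512x3 uint8, blue, green, red), "z_map" (384x512 float32, m along the optical axis (not along the pixel's ray), 0 where there is no reading), "mtx" (3x3 intrinsics, pixels), "origin" and "rotation" of the camera in the world; the wrist camera has in their place "tool_from_camera" (4x4, takes a point from camera to tool coordinates, whose origin is the TCP and whose axes are the tool frame's). Camera axes: x right, y up, looking along -z (the intrinsics and any distortion apply to the point x, -y, -z); pixel columns grow to the right and rows downward; lengths in m; the calibration is good to about 2 mm. A picture is of the moment at which its call begins: read the wrist's pose just before it.
- hand_in(): hands the job in, once; it reports no verdict.
Trained networks look in a picture, given as the dict that the camera call returned (one of the last four; its "shot" number tells which), for a name from the list of things; names that differ only in an ending like _2 or _b are one class to them, and where a whole thing is asked for, a point or a joint stands for the part that bears it (a point fixed in the world has none). Each returns a list of dicts, best first, with "p" (0 to 1); they miss things now and then, are a little off and sometimes report something else, mostly with a low value. They report only what shows in the picture. A call takes as long as a camera call. They do not tell look-alikes from the thing itself.
- search_frame(picture, name): "bbox" ([left, top, right, bottom] in pixels, round what is visible of it).
- masks_of(picture, name): "region" (384x512 bool, what is visible of it) and "bbox" ([left, top, right, bottom] in pixels, round what is visible of it).
- mark_of(picture, name): "pixel" ([row, column] in pixels: a listed point, or the origin of a listed thing).
The state is a dict: "time_s": time; "joint_positions": joint angles; "qvel": joint speeds; "tau": joint torques, N m; "position": TCP position; "tcp_rot": TCP orientation; "force": force on the tool from outside, world axes, zero at the start; "moment": the same for the moment, N m; "opening": opening from 0.0 (shut) to 1.0 (fully open).
Only numpy, scipy, OpenCV 4.12 (cv2) and the standard library are available. Lean on these libraries where they do the work, as an engineer would, in place of code of your own. Each camera call takes 0.05 s, during which the arm holds its last target. There are 200 camera calls.

## Working session

There is one attempt and no reset: what is moved stays moved. The work goes in short steps, Python scripts to look and compute and a tool call to move; the robot and the scene stay as the last step left them, time stands still between calls to the robot, and variables do not carry over. Pictures are saved under pics/ and viewed, about 8 in all and at most 12, crops included, and the job is handed in when it is done.

Besides the shell and the picture viewer there is one more tool, called after "Emit:" by a JSON object that holds its "api" and its "payload", one argument or row to a line. send_rows: Moves the arm, as the interface text tells. Its arguments: {"type":"object","properties":{"moves":{"type":"string"}},"required":["moves"]}

```bash
mkdir -p pics
cat > h.py <<'E'
from rig import *
import numpy as np, cv2
def world(c,uv,z=None):
    # uv: Nx2 (col,row) -> world points from z_map
    uv=np.asarray(uv); d=c["z_map"][uv[:,1],uv[:,0]] if z is None else z
    K=c["mtx"]; x=(uv[:,0]-K[0,2])/K[0,0]; y=(uv[:,1]-K[1,2])/K[1,1]
    p=np.stack([x*d,-y*d,-d],1)
    return p@np.asarray(c["rotation"]).T+np.asarray(c["origin"])
def cloud(c,mask):
    r,cc=np.nonzero(mask&(c["z_map"]>0)); return world(c,np.stack([cc,r],1))
E
python3 - <<'E'
from h import *
s=read_state();print({k:np.round(v,3).tolist() for k,v in s.items()})
for n in("scene","top"):
    c=capture(n);print(n,c.keys(),c["mtx"],c["origin"],c["rotation"]); im=c["image"].copy()
    np.save(n+".npy",c,allow_pickle=True)
    for t in("keeper","tray","cradle","layshaft","camera","grease_jar","bearing_a","spanner_c"):
        for b in search_frame(c,t)[:3]: print(t,np.round(b["bbox"]),round(b["p"],2))
    for t in ("keeper","pocket","cradle","layshaft","teeth","lens","camera"):
        for b in mark_of(c,t)[:3]: print("mark",t,np.round(b["pixel"]),round(b["p"],2))
    cv2.imwrite(f"pics/{n}0.png",cv2.resize(im,(768,576)))
E
```

```text
{'time_s': 0.0, 'joint_positions': [63.34, 30.28, 82.155, -0.001, 67.687, -10.226], 'qvel': [0.008, -0.063, -0.098, 0.069, -0.031, -0.064], 'tau': [0.0, -44.005, -17.659, 0.063, 0.058, -0.0], 'position': [0.176, 0.599, 0.19], 'tcp_rot': [[0.283, -0.001, -0.959], [0.959, -0.002, 0.283], [-0.002, -1.0, 0.0]], 'force': [-0.593, 0.711, 0.448], 'moment': [0.02, -0.03, -0.04], 'opening': 1.003}
scene dict_keys(['image', 'z_map', 'mtx', 'origin', 'rotation', 'shot']) [[361.47004629   0.         253.25652705]
 [  0.         361.47004629 191.8571487 ]
 [  0.           0.           1.        ]] [-0.03826288  0.49436815  0.53079387] [[-0.72788017  0.30906571 -0.61210199]
 [-0.68568516 -0.32138821  0.65310449]
 [ 0.00512984  0.89509106  0.44585387]]
keeper [305. 177. 320. 204.] 0.6
tray [237. 224. 284. 250.] 0.63
cradle [260. 185. 320. 224.] 0.62
cradle [224. 112. 262. 205.] 0.61
layshaft [271. 184. 316. 200.] 0.65
camera [224. 110. 261. 208.] 0.74
camera [279. 247. 327. 274.] 0.66
grease_jar [204. 277. 242. 315.] 0.77
bearing_a [237. 273. 267. 297.] 0.73
spanner_c [282. 245. 326. 274.] 0.84
spa
[... 590 characters left out ...]
17027196]
 [-0.9996518   0.02344688 -0.012105  ]
 [-0.00793199  0.17051732  0.98532275]]
keeper [318. 209. 352. 221.] 0.76
keeper [247. 162. 254. 180.] 0.55
tray [247. 196. 284. 221.] 0.84
cradle [305. 169. 348. 227.] 0.67
layshaft [321. 169. 341. 220.] 0.78
camera [291. 101. 328. 161.] 0.62
grease_jar [164. 241. 190. 265.] 0.89
bearing_a [201. 234. 228. 256.] 0.77
bearing_a [320. 172. 338. 222.] 0.4
spanner_c [239. 250. 295. 262.] 0.78
mark keeper [170. 252.] 0.61
mark keeper [256. 267.] 0.58
mark keeper [213. 334.] 0.54
mark pocket [206. 265.] 0.86
mark cradle [197. 324.] 0.88
mark layshaft [194. 328.] 0.89
mark teeth [206. 329.] 0.86
mark lens [141. 308.] 0.96
mark camera [148. 305.] 0.78
```

Run:
```python
from h import *
for n,(a,b,c_,d) in(("top",(90,280,150,370)),("scene",(90,320,190,340))):
    c=np.load(n+".npy",allow_pickle=True).item(); 
    cv2.imwrite(f"pics/{n}1.png",cv2.resize(c["image"][a:b,c_:d],None,fx=3.4 if n=="top" else 2.6,fy=3.4 if n=="top" else 2.6,interpolation=cv2.INTER_CUBIC))
```

```text
(no output)
```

View pics/top1.png

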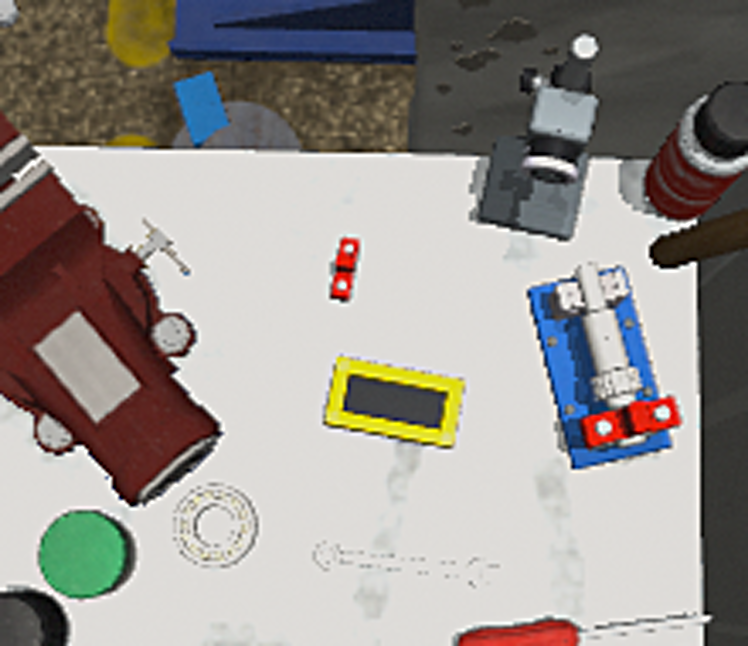

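View pics/scene1.png

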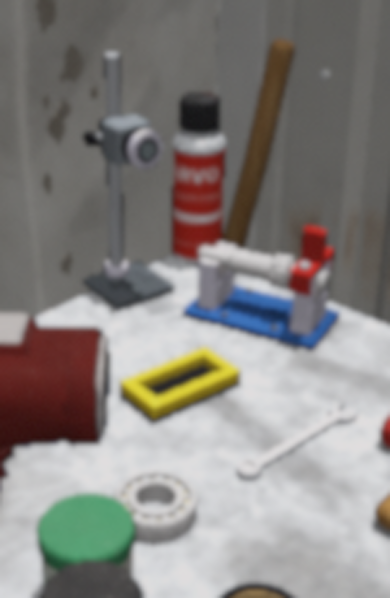

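Larger red keeper at top px (335,215) / scene (312,190) sits on the cradle. The look-alike is the small red one at top (251,171). The lens faces the robot at top (308,141). I'll choose the one on the cradle. Measuring coarsely now.

Run:
```python
from h import *
C={n:capture(n) for n in("top","scene")}
def fit(P,name):
    if len(P)<8: print(name,"few",len(P));return
    (cx,cy),(w,h),a=cv2.minAreaRect(P[:,:2].astype(np.float32)); print(name,len(P),"rect c",np.round([cx,cy],4),"wh",np.round([w,h],3),"ang",round(a,1),"z",np.round(np.percentile(P[:,2],[2,50,98]),3))
for n,c in C.items():
    hsv=cv2.cvtColor(c["image"],cv2.COLOR_BGR2HSV);H,S,V=cv2.split(hsv)
    full=cloud(c,c["z_map"]>0); 
    rr,cc=np.nonzero(c["z_map"]>0); W=np.zeros(c["z_map"].shape+(3,));W[rr,cc]=full
    X,Y,Z=W[...,0],W[...,1],W[...,2]
    wk=(Z>-.02)&(Z<.35)&(np.hypot(X,Y)>.3)
    red=((H<8)|(H>172))&(S>150)&wk; yel=(H>22)&(H<36)&(S>150)&wk&(Z<.04)&(X>.2); blu=(H>100)&(H<125)&(S>120)&wk
    bbs={"top":(310,200,360,230),"scene":(298,170,325,208)}[n]; m=np.zeros_like(red);m[bbs[1]:bbs[3],bbs[0]:bbs[2]]=1
    fit(W[red&m],n+" keeper"); k=W[red&m]; fit(k[k[:,2]>.128],n+" fintop"); fit(k[(k[:,2]<.11)&(k[:,2]>.08)],n+" bridge")
    fit(W[yel],n+" tray"); fit(W[blu&(Z<.03)&(X>.3)],n+" cradle")
    for t in("layshaft","camera","grease_jar","bearing_a","spanner_c"):
        r=masks_of(c,t)
        if r: fit(W[r[0]["region"]&(c["z_map"]>0)],n+" "+t)
    for t in("teeth","lens","pocket","layshaft","cradle"):
        r=mark_of(c,t)
        if r: u,v=[int(round(q)) for q in r[0]["pixel"]][::-1]; print(t,r[0]["p"],np.round(W[v,u],4))
```

```text
top keeper 208 rect c [ 0.4665 -0.2748] wh [0.024 0.074] ang 15.4 z [0.075 0.088 0.125]
top fintop few 0
top bridge 149 rect c [ 0.4664 -0.2748] wh [0.023 0.074] ang 14.8 z [0.082 0.087 0.108]
top tray 435 rect c [ 0.4855 -0.0881] wh [0.108 0.058] ang 81.2 z [0.006 0.019 0.024]
top cradle 744 rect c [ 0.4584 -0.0493] wh [0.16  0.529] ang 16.3 z [0.003 0.009 0.014]
top layshaft 393 rect c [ 0.5382 -0.2639] wh [0.117 0.041] ang 9.2 z [0.017 0.074 0.082]
top camera 1324 rect c [ 0.6826 -0.2069] wh [0.089 0.095] ang 83.3 z [0.004 0.185 0.277]
top grease_jar 585 rect c [0.3527 0.1549] wh [0.067 0.068] ang 1.2 z [0.012 0.07  0.075]
top bearing_a 389 rect c [0.3783 0.0592] wh [0.065 0.07 ] ang 0.4 z [-0.001  0.018  0.023]
top spanner_c 243 rect c [ 0.3502 -0.0981] wh [0.142 0.023] ang 86.4 z [-0.004  0.006  0.011]
teeth 0.56 [ 0.4926 -0.2595  0.0805]
lens 0.73 [ 0.6366 -0.2017  0.174 ]
pocket 0.66 [ 0.489  -0.0871  0.0057]
layshaft 0.65 [ 0.5155 -0.2607  0.0739]
cradle 0.68 [ 0.5083 -0.2511  0.0646]
scene keeper 183 rect c [ 0.4645 -0.2715] wh [0.024 0.072] ang 12.8 z [0.07  0.096 0.125]
sc
[... 235 characters left out ...]
] wh [0.299 1.491] ang 89.8 z [-0.017  0.011  0.028]
scene layshaft 296 rect c [ 0.538  -0.3353] wh [0.148 0.188] ang 13.5 z [0.056 0.071 0.083]
scene camera 1298 rect c [ 0.6793 -0.2233] wh [0.126 0.097] ang 85.9 z [0.004 0.139 0.274]
scene grease_jar 913 rect c [0.3495 0.16  ] wh [0.066 0.103] ang 46.0 z [0.048 0.072 0.074]
scene bearing_a 630 rect c [0.3602 0.0707] wh [0.063 0.106] ang 54.1 z [0.001 0.019 0.023]
scene spanner_c 267 rect c [ 0.3556 -0.0934] wh [0.139 0.031] ang 84.1 z [0.001 0.008 0.011]
teeth 0.56 [ 0.5014 -0.2499  0.0705]
lens 0.65 [ 0.6397 -0.19    0.1944]
pocket 0.87 [ 0.4912 -0.0895  0.0104]
layshaft 0.84 [ 0.5154 -0.2504  0.059 ]
cradle 0.78 [ 0.5095 -0.2328  0.0125]
```

```bash
cat >> h.py <<'E'
def plan(goal,jaw=None,step=30,R=None,p=None):
    """print world goal as shift along present tool axes + turn needed"""
    s=read_state(); R=np.asarray(s["tcp_rot"]) if R is None else R; p=np.asarray(s["position"]) if p is None else p
    a=np.degrees(np.arctan2(R[1,0],R[0,0])); 
    if jaw is not None:
        t=-(jaw-a); print("jaw now",round(a,2),"turn",round(t,2))
        c,q=np.cos(np.radians(jaw)),np.sin(np.radians(jaw)); R=np.array([[c,0,-q],[q,0,c],[0,-1,0]])
    d=R.T@(np.asarray(goal)-p)*1000; n=int(np.ceil(np.linalg.norm(d)/step)); print("tool shift mm",np.round(d,1),"rows",n,"each",np.round(d/max(n,1),2))
    return R,np.asarray(goal)
E
python3 - <<'E'
from h import *
R,p=plan([.45,.2,.28],105)
plan([.45,-.09,.28],None,R=R,p=p)
E
```

```text
jaw now 73.57 turn -31.43
tool shift mm [-456.6  -89.5 -160.5] rows 17 each [-26.86  -5.26  -9.44]
tool shift mm [-280.1    0.    75.1] rows 10 each [-28.01   0.     7.51]
```

Emit:
{"api": "send_rows", "payload": {
  "moves": "87 -5 -10 0 -6.3; 87 0 -10 0 -6.3; 87 0 -10 0 -6.3; 87 0 -10 0 -6.3; 87 0 -10 0 -6.23; 87 -30 -3 -11 0; 87 -30 -3 -11 0; 87 -30 -3 -11 0; 87 -30 -3 -11 0; 87 -30 -3 -11 0; 87 -30 -3 -11 0; 87 -30 -3 -11 0; 87 -30 -3 -11 0; 87 -30 -3 -11 0; 87 -30 -3 -11 0; 87 -30 -3 -11 0; 87 -30 -3 -11 0; 87 -30 -3 -11 0; 87 -30 -3 -11 0; 87 -30 -3 -11 0"
}}

```text
time_s: 4.37
position: [0.4519, 0.2013, 0.2859]
tcp_rot: [[-0.259, 0.0, -0.966], [0.966, 0.0, -0.259], [0.0, -1.0, -0.0]]
force: [0.8, -0.4, -0.2]
opening: 0.998
```

Emit:
{"api": "send_rows", "payload": {
  "moves": "87 -28 0 8 0; 87 -28 0 8 0; 87 -28 0 8 0; 87 -28 0 8 0; 87 -28 0 8 0; 87 -28 0 8 0; 87 -28 0 8 0; 87 -28 0 8 0; 87 -28 0 8 0; 87 -28 0 8 0; 87 0 0 0 0; 87 0 0 0 0"
}}

```text
time_s: 5.37
position: [0.4464, -0.0897, 0.2856]
tcp_rot: [[-0.256, 0.0, -0.967], [0.967, 0.0, -0.256], [0.0, -1.0, -0.0]]
force: [-0.5, 0.6, -0.7]
opening: 0.998
```

```bash
cat >> h.py <<'E'
def wrist():
    s=read_state(); c=capture("wrist"); T=np.asarray(c["tool_from_camera"]); R=np.asarray(s["tcp_rot"])
    c["rotation"]=R@T[:3,:3]; c["origin"]=R@T[:3,3]+np.asarray(s["position"]); return c
def wmap(c):
    W=np.full(c["z_map"].shape+(3,),np.nan); r,k=np.nonzero(c["z_map"]>0); W[r,k]=world(c,np.stack([k,r],1)); return W
def hsvm(c):
    H,S,V=cv2.split(cv2.cvtColor(c["image"],cv2.COLOR_BGR2HSV)); return dict(red=((H<8)|(H>172))&(S>150),yel=(H>20)&(H<38)&(S>130),blu=(H>98)&(H<128)&(S>110))
def fit(P,name):
    P=P[np.isfinite(P[:,0])]
    if len(P)<8: print(name,"few",len(P));return
    (cx,cy),(w,h),a=cv2.minAreaRect(P[:,:2].astype(np.float32)); print(name,len(P),"c",np.round([cx,cy],4),"wh",np.round([w,h],4),"ang",round(a,2),"z",np.round(np.percentile(P[:,2],[2,50,98]),4))
E
python3 - <<'E'
from h import *
s=read_state();print(s["time_s"],s["position"],s["joint_positions"])
c=wrist();W=wmap(c);m=hsvm(c);print(c["tool_from_camera"],c["mtx"])
fit(W[m["yel"]&(W[...,2]<.04)],"tray");fit(W[m["red"]&(W[...,2]>.03)],"red")
cv2.imwrite("pics/w1.png",c["image"])
E
```

```text
5.3667 [ 0.44637473 -0.08971369  0.28559924] [-2.54868659e+01  1.02278279e+01  9.78125525e+01  1.67505435e-02
  7.19554661e+01 -1.30297545e+02]
[[ 9.99999862e-01  3.25517728e-04 -4.11704975e-04 -4.42515011e-04]
 [-4.84712926e-04  2.71949901e-01 -9.62311289e-01 -1.93608090e-01]
 [-2.01286258e-04  9.62311356e-01  2.71950021e-01  7.47704102e-02]
 [ 0.00000000e+00  0.00000000e+00  0.00000000e+00  1.00000000e+00]] [[292.63751329   0.         260.9786683 ]
 [  0.         292.63751329 190.98259093]
 [  0.           0.           1.        ]]
tray 1350 c [0.878 0.083] wh [0.9413 0.3173] ang 37.77 z [0.0061 0.0189 0.0209]
red 4055 c [ 0.4531 -0.078 ] wh [0.428  0.2469] ang 67.97 z [0.0666 0.1516 0.3924]
```

View pics/w1.png

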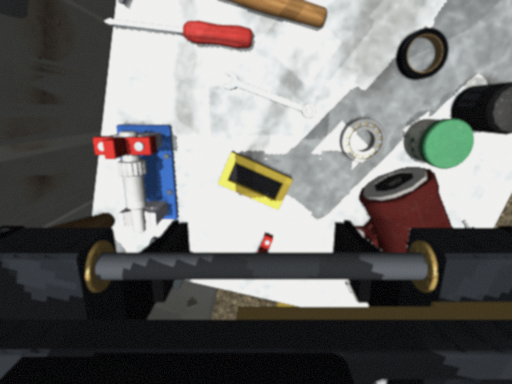

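Wrist view: the tray is at (257,180) and the keeper at (125,147) on the cradle. The small look-alike is at (265,242), and the spanner, bearing and jar are at (270,95), (362,138) and (440,142).

Run:
```python
from h import *
c=wrist();W=wmap(c);m=hsvm(c)
X,Y,Z=W[...,0],W[...,1],W[...,2]
fit(W[m["yel"]&(Z<.04)&(abs(X-.48)<.1)&(abs(Y+.09)<.1)],"tray")
k=m["red"]&(Z>.05)&(abs(X-.466)<.06)&(abs(Y+.273)<.07)
fit(W[k],"keeper"); fit(W[k&(Z>.115)],"fin"); fit(W[k&(Z<.105)],"br")
fit(W[m["blu"]&(Z<.02)&(abs(X-.51)<.15)&(abs(Y+.25)<.1)],"blue")
plan([.48,-.24,.26],105)
```

```text
tray 1298 c [ 0.486  -0.0889] wh [0.1049 0.0563] ang 80.3 z [0.0069 0.019  0.0208]
keeper 893 c [ 0.4691 -0.277 ] wh [0.027  0.0765] ang 13.52 z [0.0707 0.0881 0.1231]
fin 233 c [ 0.4671 -0.2774] wh [0.0227 0.0142] ang 14.27 z [0.1156 0.1218 0.1238]
br 588 c [ 0.4693 -0.2769] wh [0.0268 0.0765] ang 13.87 z [0.0694 0.0872 0.1032]
blue 2077 c [ 0.5214 -0.2614] wh [0.156 0.082] ang 15.0 z [0.0067 0.0091 0.0111]
jaw now 104.99 turn -0.01
tool shift mm [-155.7   25.5    6.6] rows 6 each [-25.95   4.25   1.1 ]
```

Emit:
{"api": "send_rows", "payload": {
  "moves": "87 -26 4 1 0; 87 -26 4 1 0; 87 -26 4 1 0; 87 -26 4 1 0; 87 -26 4 1 0; 87 -26 4 1 0; 87 0 0 0 0; 87 0 0 0 0"
}}

```text
time_s: 6.13
position: [0.4812, -0.2402, 0.261]
tcp_rot: [[-0.259, -0.001, -0.966], [0.966, 0.001, -0.259], [0.001, -1.0, 0.0]]
force: [0.1, 0.3, -0.0]
opening: 0.998
```

Run:
```python
from h import *
c=wrist();W=wmap(c);m=hsvm(c)
X,Y,Z=W[...,0],W[...,1],W[...,2]
fit(W[m["yel"]&(Z<.04)&(abs(X-.48)<.1)&(abs(Y+.09)<.1)],"tray")
k=m["red"]&(Z>.05)&(abs(X-.466)<.06)&(abs(Y+.273)<.07)
fit(W[k],"keeper"); fit(W[k&(Z>.115)],"fin"); fit(W[k&(Z<.105)],"br")
fit(W[m["blu"]&(Z<.02)&(abs(X-.51)<.15)&(abs(Y+.25)<.1)],"blue")
plan([.467,-.277,.18],105); print(read_state()["position"])
r,q=np.nonzero(k); cv2.imwrite("pics/w2.png",cv2.resize(c["image"][:,60:360],None,fx=1.5,fy=1.5))
```

```text
tray 1556 c [ 0.4861 -0.0915] wh [0.1089 0.0564] ang 80.94 z [0.0071 0.019  0.0209]
keeper 941 c [ 0.4755 -0.2687] wh [0.0436 0.0839] ang 15.89 z [0.0856 0.0879 0.4105]
fin 329 c [ 0.4654 -0.2691] wh [0.0342 0.0717] ang 45.52 z [0.1174 0.1223 0.4122]
br 592 c [ 0.4673 -0.2766] wh [0.0228 0.0732] ang 15.14 z [0.0853 0.0873 0.0962]
blue 1908 c [ 0.5213 -0.2633] wh [0.1559 0.0826] ang 14.52 z [0.0076 0.0092 0.0112]
jaw now 105.05 turn 0.05
tool shift mm [-32.8  81.2  23.2] rows 4 each [-8.21 20.3   5.8 ]
[ 0.48089054 -0.23927858  0.26120746]
```

View pics/w2.png

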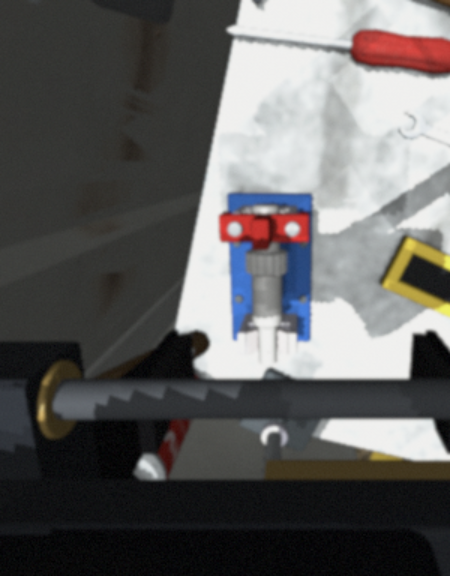

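The close view confirms the choice: the large keeper is on the cradle, at crop (264,228). Next I'll check for obstacles beside it: the bottle and the handle.

Run:
```python
from h import *
for n in("top","scene"):
    c=np.load(n+".npy",allow_pickle=True).item();W=wmap(c);P=W.reshape(-1,3);P=P[np.isfinite(P[:,0])]
    P=P[(P[:,2]>.1)&(P[:,2]<.6)&(P[:,1]<-.29)&(P[:,1]>-.48)&(P[:,0]>.38)&(P[:,0]<.8)]
    for a in np.arange(.38,.8,.04):
        q=P[(P[:,0]>=a)&(P[:,0]<a+.04)]
        if len(q)>2: print(n,round(a,2),len(q),"ymax",q[:,1].max().round(3),"z",q[:,2].min().round(3),q[:,2].max().round(3))
```

```text
top 0.38 2133 ymax -0.406 z 0.1 0.6
top 0.42 1872 ymax -0.407 z 0.1 0.6
top 0.46 1943 ymax -0.419 z 0.1 0.6
top 0.5 2507 ymax -0.406 z 0.1 0.6
top 0.54 1887 ymax -0.402 z 0.101 0.6
top 0.58 2287 ymax -0.335 z 0.1 0.6
top 0.62 2063 ymax -0.312 z 0.1 0.6
top 0.66 2262 ymax -0.302 z 0.101 0.6
top 0.7 5930 ymax -0.29 z 0.101 0.6
scene 0.38 2587 ymax -0.402 z 0.1 0.557
scene 0.42 2025 ymax -0.403 z 0.1 0.558
scene 0.46 1929 ymax -0.419 z 0.1 0.559
scene 0.5 2709 ymax -0.403 z 0.1 0.559
scene 0.54 1919 ymax -0.401 z 0.1 0.56
scene 0.58 2285 ymax -0.333 z 0.1 0.56
scene 0.62 1689 ymax -0.307 z 0.1 0.561
scene 0.66 2010 ymax -0.299 z 0.1 0.561
scene 0.7 4022 ymax -0.29 z 0.1 0.562
```

Emit:
{"api": "send_rows", "payload": {
  "moves": "60 -16 0 11 0; 60 -17 0 12 0; 60 0 30 0 0; 50 0 30 0 0; 50 0 20 0 0; 50 0 0 0 0"
}}

```text
time_s: 6.68
position: [0.4646, -0.2742, 0.1779]
tcp_rot: [[-0.26, -0.007, -0.965], [0.965, 0.007, -0.26], [0.009, -1.0, 0.005]]
force: [0.1, 0.7, -0.0]
opening: 0.643
```

Emit:
{"api": "send_rows", "payload": {
  "moves": "50 0 0 0 0; 50 0 0 0 0"
}}

```text
time_s: 6.85
position: [0.4683, -0.2782, 0.183]
tcp_rot: [[-0.26, 0.002, -0.966], [0.966, -0.001, -0.26], [-0.002, -1.0, -0.001]]
force: [0.3, 0.5, 0.5]
opening: 0.586
```

```bash
python3 -c "
from h import *
plan([.467,-.277,.093],105); print(read_state()['position'])"
```

```text
jaw now 105.09 turn 0.09
tool shift mm [ 1.5 90.   1. ] rows 4 each [ 0.36 22.5   0.24]
[ 0.46829434 -0.27815658  0.18300989]
```

Emit:
{"api": "send_rows", "payload": {
  "moves": "50 1 15 1 0; 50 0 20 0 0; 50 0 20 0 0; 50 0 15 0 0; 50 0 10 0 0; 50 0 8 0 0; 50 0 0 0 0; 50 0 0 0 0; 50 0 0 0 0"
}}

```text
time_s: 7.6
position: [0.4668, -0.2784, 0.0946]
tcp_rot: [[-0.259, 0.002, -0.966], [0.966, -0.002, -0.259], [-0.002, -1.0, -0.001]]
force: [0.4, 0.7, -1.1]
opening: 0.575
```

Emit:
{"api": "send_rows", "payload": {
  "moves": "0 0 0 0 0; 0 0 0 0 0; 0 0 0 0 0; 0 0 0 0 0; 0 0 0 0 0; 0 0 0 0 0; 0 0 0 0 0; 0 0 0 0 0"
}}

```text
time_s: 8.27
position: [0.466, -0.2778, 0.0935]
tcp_rot: [[-0.259, -0.0, -0.966], [0.966, 0.0, -0.259], [0.0, -1.0, 0.0]]
force: [0.3, 0.3, -0.0]
opening: 0.065
```

Emit:
{"api": "send_rows", "payload": {
  "moves": "0 0 0 0 0; 0 0 0 0 0; 0 0 0 0 0"
}}

```text
time_s: 8.52
position: [0.466, -0.2778, 0.0935]
tcp_rot: [[-0.259, -0.0, -0.966], [0.966, 0.0, -0.259], [0.0, -1.0, 0.0]]
force: [-1.2, 0.2, 0.3]
opening: 0.003
```

Run:
```python
from h import *
s=read_state();print(s["opening"],s["position"])
c=wrist();cv2.imwrite("pics/w3.png",c["image"])
c=capture("scene");cv2.imwrite("pics/s3.png",cv2.resize(c["image"][130:250,230:370],None,fx=4,fy=4,interpolation=cv2.INTER_CUBIC))
```

```text
0.002629483884753401 [ 0.46603353 -0.27782977  0.09351065]
```

View pics/s3.png

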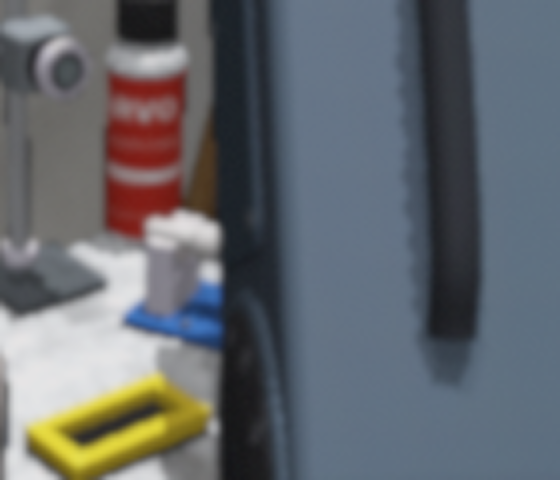

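View pics/w3.png

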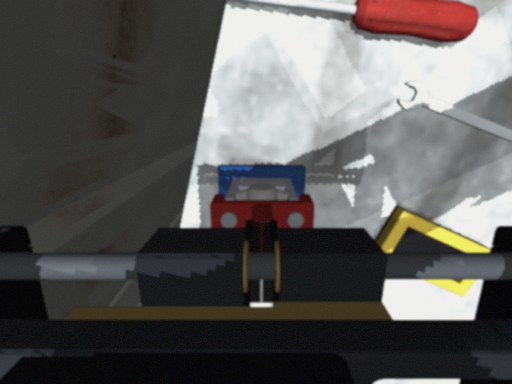

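The fingers shut on nothing. The keeper's bridge shows just in front of them at (262,212). Measuring where it is now.

Run:
```python
from h import *
c=wrist();W=wmap(c);m=hsvm(c);X,Y,Z=W[...,0],W[...,1],W[...,2]
k=m["red"]&(Z>.03)&(Z<.14)&(abs(X-.45)<.08)&(abs(Y+.273)<.08)
P=W[k];fit(P,"all");fit(W[k&(Z>.108)],"fin")
for z in np.arange(.04,.14,.01):
    q=P[(P[:,2]>=z)&(P[:,2]<z+.01)]
    if len(q): print(round(z,2),len(q),q.min(0).round(3),q.max(0).round(3))
c=capture("top");W=wmap(c);m=hsvm(c);X,Y,Z=W[...,0],W[...,1],W[...,2]
fit(W[m["red"]&(Z>.03)&(Z<.14)&(abs(X-.45)<.08)&(abs(Y+.273)<.08)],"top")
```

```text
all 2047 c [ 0.4643 -0.278 ] wh [0.0214 0.0731] ang 14.75 z [0.0749 0.0875 0.1275]
fin 267 c [ 0.4563 -0.2812] wh [0.0041 0.0182] ang 13.66 z [0.1084 0.1194 0.135 ]
0.06 11 [ 0.447 -0.314  0.068] [ 0.465 -0.247  0.07 ]
0.07 61 [ 0.447 -0.315  0.071] [ 0.466 -0.246  0.08 ]
0.08 1533 [ 0.447 -0.315  0.08 ] [ 0.484 -0.24   0.09 ]
0.09 93 [ 0.455 -0.287  0.09 ] [ 0.461 -0.273  0.1  ]
0.1 106 [ 0.455 -0.287  0.1  ] [ 0.46  -0.273  0.11 ]
0.11 120 [ 0.455 -0.287  0.11 ] [ 0.459 -0.273  0.12 ]
0.12 99 [ 0.452 -0.29   0.12 ] [ 0.459 -0.273  0.13 ]
0.13 24 [ 0.452 -0.29   0.13 ] [ 0.458 -0.273  0.137]
top few 0
```

Emit:
{"api": "send_rows", "payload": {
  "moves": "0 0 -5 0 0; 0 0 -10 0 0; 0 0 -10 0 0; 0 0 -10 0 0; 0 0 0 0 0; 0 0 0 0 0"
}}

```text
time_s: 9.22
position: [0.4667, -0.2784, 0.1299]
tcp_rot: [[-0.259, 0.002, -0.966], [0.966, -0.002, -0.259], [-0.002, -1.0, -0.002]]
force: [-0.2, 0.6, 0.0]
opening: 0.006
```

Run:
```python
from h import *
s=read_state();print(s["opening"],s["position"],s["force"])
c=wrist();W=wmap(c);m=hsvm(c);X,Y,Z=W[...,0],W[...,1],W[...,2]
k=m["red"]&(Z>.03)&(Z<.2)&(abs(X-.45)<.08)&(abs(Y+.273)<.08)
P=W[k];fit(P,"all")
for z in np.arange(.04,.2,.01):
    q=P[(P[:,2]>=z)&(P[:,2]<z+.01)]
    if len(q): print(round(z,2),len(q),q.min(0).round(3),q.max(0).round(3))
cv2.imwrite("pics/w4.png",c["image"])
```

```text
0.005634253373396091 [ 0.46672457 -0.27843854  0.12990383] [-0.21943724  0.59026833  0.01354919]
all 2057 c [ 0.4671 -0.2773] wh [0.0253 0.0731] ang 15.28 z [0.0808 0.0877 0.1238]
0.06 4 [ 0.448 -0.313  0.069] [ 0.465 -0.248  0.07 ]
0.07 31 [ 0.447 -0.314  0.07 ] [ 0.466 -0.246  0.08 ]
0.08 1411 [ 0.447 -0.314  0.08 ] [ 0.487 -0.239  0.09 ]
0.09 57 [ 0.455 -0.287  0.09 ] [ 0.46  -0.274  0.1  ]
0.1 64 [ 0.455 -0.287  0.1  ] [ 0.459 -0.273  0.11 ]
0.11 74 [ 0.455 -0.287  0.11 ] [ 0.467 -0.274  0.12 ]
0.12 376 [ 0.455 -0.287  0.12 ] [ 0.473 -0.271  0.124]
0.16 34 [ 0.454 -0.285  0.162] [ 0.458 -0.276  0.17 ]
0.17 5 [ 0.456 -0.282  0.172] [ 0.457 -0.281  0.174]
0.18 1 [ 0.457 -0.287  0.186] [ 0.457 -0.287  0.186]
```

View pics/w4.png

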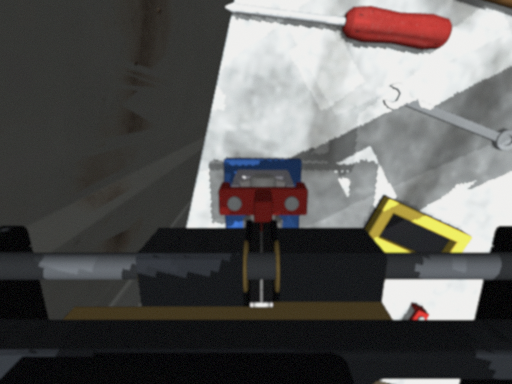

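Run:
```python
from h import *
s=read_state();c=wrist();W=wmap(c);R=np.asarray(s["tcp_rot"]);p=np.asarray(s["position"])
T=(W-p)@R*1000
m=np.isfinite(T[...,0])&(abs(T[...,0])<30)&(T[...,1]<20)&(T[...,1]>-150)&(abs(T[...,2])<60)
P=T[m]
for y in range(-150,20,10):
    q=P[(P[:,1]>=y)&(P[:,1]<y+10)]
    if len(q): print(y,len(q),"x",q[:,0].min().round(),q[:,0].max().round(),"z",q[:,2].min().round(),q[:,2].max().round())
cv2.imwrite("pics/w5.png",cv2.resize(c["image"][150:310,180:345],None,fx=3.5,fy=3.5,interpolation=cv2.INTER_CUBIC))
```

```text
-150 11566 x -30.0 30.0 z 16.0 28.0
-140 5988 x -30.0 30.0 z 23.0 27.0
-130 13346 x -30.0 30.0 z 21.0 39.0
-120 3501 x -30.0 30.0 z 14.0 39.0
-110 802 x -30.0 30.0 z 5.0 39.0
-100 65 x -6.0 4.0 z -1.0 11.0
-90 445 x -6.0 4.0 z -9.0 4.0
-80 118 x -6.0 5.0 z -9.0 12.0
-70 200 x -7.0 6.0 z 9.0 12.0
-60 287 x -8.0 7.0 z 4.0 12.0
-50 222 x -9.0 8.0 z 10.0 12.0
-40 183 x -10.0 8.0 z 10.0 12.0
0 394 x -7.0 7.0 z -5.0 10.0
10 73 x -7.0 7.0 z 8.0 11.0
```

View pics/w5.png

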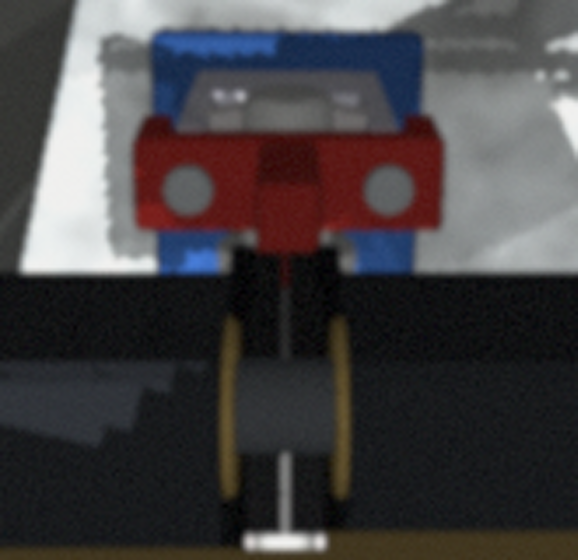

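Useful finding: the wrist depth shows the fingertips ending about 33 mm behind the reported TCP, so the jaws closed just above the fin. Measuring that offset precisely.

Run:
```python
from h import *
s=read_state();R=np.asarray(s["tcp_rot"]);p=np.asarray(s["position"])
for i in range(2):
    c=wrist();W=wmap(c);T=(W-p)@R*1000
    m=np.isfinite(T[...,0])&(abs(T[...,0])<11)&(T[...,1]<-15)&(T[...,1]>-70)&(T[...,2]>5)&(T[...,2]<15)
    P=T[m]; print(np.percentile(P[:,1],[90,97,99,100]).round(1),np.median(P[:,2]).round(1),np.percentile(P[:,0],[1,99]).round(1))
    # tip row, per column
    print("edge pixels depth step:",[ (int(k),round(float(T[r,k,1]),1)) for k in range(254,271,2) for r in [np.nonzero(m[:,k])[0].min() if m[:,k].any() else 0]])
```

```text
[-35.9 -32.8 -32.  -30.7] 10.4 [-9.   7.8]
edge pixels depth step: [(254, -32.2), (256, -32.7), (258, -32.8), (260, -32.4), (262, -32.2), (264, -32.5), (266, -31.9), (268, -32.2), (270, -33.7)]
[-35.4 -32.6 -31.3 -30. ] 10.5 [-8.9  7.8]
edge pixels depth step: [(254, -32.1), (256, -32.8), (258, -31.2), (260, -33.0), (262, -32.6), (264, -32.1), (266, -32.1), (268, -31.9), (270, -31.2)]
```

Emit:
{"api": "send_rows", "payload": {
  "moves": "50 1 0 0 0; 50 0 0 0 0; 50 0 0 0 0; 50 0 0 0 0; 50 0 0 0 0; 50 0 0 0 0; 50 0 0 0 0; 50 0 15 0 0; 50 0 15 0 0; 50 0 10 0 0; 50 0 10 0 0; 50 0 10 0 0; 50 0 6 0 0; 50 0 0 0 0; 50 0 0 0 0; 50 0 0 0 0"
}}

```text
time_s: 10.75
position: [0.4661, -0.2772, 0.0629]
tcp_rot: [[-0.259, 0.001, -0.966], [0.966, -0.001, -0.259], [-0.001, -1.0, -0.0]]
force: [-0.1, 0.4, 0.4]
opening: 0.574
```

Emit:
{"api": "send_rows", "payload": {
  "moves": "0 0 0 0 0; 0 0 0 0 0; 0 0 0 0 0; 0 0 0 0 0; 0 0 0 0 0; 0 0 0 0 0; 0 0 0 0 0; 0 0 0 0 0; 0 0 0 0 0"
}}

```text
time_s: 11.5
position: [0.4658, -0.2769, 0.0626]
tcp_rot: [[-0.259, 0.0, -0.966], [0.966, -0.0, -0.259], [-0.0, -1.0, -0.0]]
force: [-0.0, 0.0, 0.5]
opening: 0.162
```

Emit:
{"api": "send_rows", "payload": {
  "moves": "0 0 -5 0 0; 0 0 -12 0 0; 0 0 -20 0 0; 0 0 -20 0 0; 0 0 -20 0 0; 0 0 -15 0 0; 0 0 -8 0 0; 0 0 0 0 6; 0 0 0 0 6; 0 0 0 0 6; 0 0 0 0 6; 0 0 0 0 0; 0 0 0 0 0"
}}

```text
time_s: 12.58
position: [0.4654, -0.2765, 0.1621]
tcp_rot: [[0.154, -0.001, -0.988], [0.988, 0.001, 0.154], [0.001, -1.0, 0.001]]
force: [0.7, 0.1, -2.1]
opening: 0.16
```

Run:
```python
from h import *
s=read_state();print(s["opening"],s["position"],s["force"])
plan([.45,-.125,.16],81)
c=wrist();W=wmap(c);m=hsvm(c);X,Y,Z=W[...,0],W[...,1],W[...,2]
k=m["red"]&(Z>.1)&(Z<.25)&(np.hypot(X-.467,Y+.277)<.05); fit(W[k&(Z<.2)],"keeper")
fit(W[m["yel"]&(Z<.04)&(abs(X-.48)<.1)&(abs(Y+.09)<.1)],"tray")
```

```text
0.160348159377589 [ 0.46539381 -0.27653861  0.16212412] [ 0.67124971  0.14195639 -2.07462416]
jaw now 81.15 turn 0.15
tool shift mm [147.3   2.1  38.9] rows 6 each [24.54  0.35  6.49]
keeper 1340 c [ 0.4589 -0.2766] wh [0.0735 0.011 ] ang 80.8 z [0.1706 0.1865 0.1985]
tray 2951 c [ 0.4856 -0.091 ] wh [0.1093 0.0562] ang 81.12 z [0.0074 0.0191 0.0208]
```

Emit:
{"api": "send_rows", "payload": {
  "moves": "0 20 0 0 0; 0 28 0 0 0; 0 28 0 0 0; 0 28 0 0 0; 0 28 8 0 0; 0 28 14 0 0; 0 24 20 0 0; 0 4 15 9 0; 0 0 0 0 0; 0 0 0 0 0; 0 0 0 0 0"
}}

```text
time_s: 13.55
position: [0.4876, -0.0909, 0.1063]
tcp_rot: [[0.156, 0.002, -0.988], [0.988, -0.001, 0.156], [-0.001, -1.0, -0.002]]
force: [0.0, -0.7, -0.8]
opening: 0.154
```

Run:
```python
from h import *
s=read_state();print(s["opening"],s["position"],s["force"])
plan([.4858,-.0903,.070],81.1)
for i in range(2):
    c=wrist();W=wmap(c);m=hsvm(c);X,Y,Z=W[...,0],W[...,1],W[...,2]
    fit(W[m["yel"]&(Z<.04)&(abs(X-.48)<.1)&(abs(Y+.09)<.1)],"tray")
    q=W[m["yel"]&(Z>.014)&(Z<.024)&(abs(X-.48)<.1)&(abs(Y+.09)<.1)]; a=np.radians(81.1);u=np.array([np.cos(a),np.sin(a)]);v=np.array([-u[1],u[0]])
    print("along x",np.percentile(q[:,:2]@u,[.5,99.5]),"y",np.percentile(q[:,:2]@v,[.5,99.5]))
    k=W[m["red"]&(Z>.06)&(Z<.18)&(np.hypot(X-.486,Y+.09)<.06)];fit(k,"keeper"); k=k[(k[:,2]<s["position"][2]+.03)]
    print("k along",np.percentile(k[:,:2]@u,[.5,99.5]),"y",np.percentile(k[:,:2]@v,[.5,99.5]))
p=np.array([.4858,-.0903]);print(p@u,p@v)
cv2.imwrite("pics/w6.png",c["image"])
```

```text
0.15365755409449708 [ 0.48759161 -0.09086481  0.10625627] [ 0.00452253 -0.74784949 -0.80624657]
jaw now 81.01 turn -0.09
tool shift mm [ 0.3 36.3  1.9] rows 2 each [ 0.14 18.13  0.93]
tray 3849 c [ 0.4865 -0.0895] wh [0.1078 0.058 ] ang 80.45 z [0.0072 0.0191 0.0206]
along x [-0.06657185  0.04016911] y [-0.52306567 -0.46570877]
keeper 2072 c [ 0.4877 -0.0914] wh [0.0723 0.0244] ang 80.48 z [0.1162 0.1318 0.1665]
k along [-0.05059838  0.02107818] y [-0.49384147 -0.48552902]
tray 3831 c [ 0.4863 -0.0894] wh [0.1075 0.0576] ang 80.78 z [0.0073 0.0191 0.0206]
along x [-0.06640966  0.04010445] y [-0.52257278 -0.46549922]
keeper 2072 c [ 0.488  -0.0918] wh [0.0722 0.0246] ang 80.68 z [0.1166 0.1319 0.1667]
k along [-0.05093962  0.02078042] y [-0.49420443 -0.48592456]
-0.014054470214694165 -0.4939212506736112
```

Emit:
{"api": "send_rows", "payload": {
  "moves": "0 1.8 10 1.8 0; 0 0 15 0 0; 0 0 15 0 0; 0 0 15 0 0; 0 0 10 0 0; 0 0 6 0 0; 0 0 0 0 0; 0 0 0 0 0"
}}

```text
time_s: 14.32
position: [0.4852, -0.0882, 0.0348]
tcp_rot: [[0.157, 0.0, -0.988], [0.988, -0.0, 0.157], [-0.0, -1.0, -0.001]]
force: [-0.0, -0.1, -1.4]
opening: 0.162
```

Run:
```python
from h import *
s=read_state();print(s["opening"],s["position"],s["force"])
c=wrist();W=wmap(c);m=hsvm(c);X,Y,Z=W[...,0],W[...,1],W[...,2]
fit(W[m["yel"]&(Z<.04)&(abs(X-.48)<.1)&(abs(Y+.09)<.1)],"tray")
k=W[m["red"]&(Z>.03)&(Z<.18)&(np.hypot(X-.486,Y+.09)<.06)];fit(k,"keeper")
```

```text
0.16195275813244372 [ 0.48521607 -0.08816375  0.03479438] [-0.00467712 -0.09553767 -1.41289228]
tray 3946 c [ 0.4775 -0.088 ] wh [0.1084 0.0403] ang 81.03 z [0.0071 0.0191 0.0206]
keeper 2422 c [ 0.47   -0.0906] wh [0.0567 0.067 ] ang 18.09 z [0.0401 0.0599 0.1415]
```

Emit:
{"api": "send_rows", "payload": {
  "moves": "0 0 6 0 0; 0 0 6 0 0; 0 0 6 0 0; 0 0 4 0 0; 0 0 2 0 0; 0 0 0 0 0; 0 0 0 0 0"
}}

```text
time_s: 14.95
position: [0.4847, -0.0876, 0.0103]
tcp_rot: [[0.156, -0.0, -0.988], [0.988, 0.0, 0.156], [0.0, -1.0, 0.001]]
force: [-0.5, 0.2, -1.0]
opening: 0.156
```

Emit:
{"api": "send_rows", "payload": {
  "moves": "0 0 1.5 0 0; 0 0 0 0 0; 40 0 0 0 0; 40 0 0 0 0; 40 0 0 0 0; 40 0 0 0 0; 40 0 0 0 0; 40 0 0 0 0; 40 0 -10 0 0; 40 0 -20 0 0; 40 0 -25 0 0; 40 0 -30 0 0; 40 0 -30 0 0; 40 0 -30 0 0; 40 0 -20 0 0; 40 0 0 0 0; 40 0 0 0 0"
}}

```text
time_s: 16.37
position: [0.4854, -0.0879, 0.1757]
tcp_rot: [[0.156, 0.003, -0.988], [0.988, -0.001, 0.156], [-0.001, -1.0, -0.004]]
force: [-0.9, -0.1, -1.0]
opening: 0.458
```

Run:
```python
from h import *
s=read_state();print(s["opening"],s["position"],s["force"])
c=wrist();W=wmap(c);m=hsvm(c);X,Y,Z=W[...,0],W[...,1],W[...,2]
fit(W[m["yel"]&(Z<.04)&(abs(X-.48)<.1)&(abs(Y+.09)<.1)],"tray")
k=W[m["red"]&(Z>.005)&(Z<.1)&(np.hypot(X-.486,Y+.09)<.06)];fit(k,"keeper");fit(k[k[:,2]>.06],"fin")
fit(k[(k[:,2]<.045)],"bridge")
cv2.imwrite("pics/w7.png",cv2.resize(c["image"][60:330,110:400],None,fx=2,fy=2))
# camera measurement from top & scene
for n in("top","scene"):
    c=capture(n);W=wmap(c);X,Y,Z=W[...,0],W[...,1],W[...,2]
    b=(abs(X-.68)<.09)&(abs(Y+.21)<.09)
    foot=b&(Z>.006)&(Z<.018); fit(W[foot],n+" foot")
    for z in np.arange(.13,.29,.01):
        q=W[b&(Z>=z)&(Z<z+.01)]
        if len(q)>3: print(n,round(z,2),len(q),np.percentile(q,[3,97],axis=0).round(3).tolist())
```

```text
0.4575018047814514 [ 0.48541404 -0.0879271   0.17565362] [-0.92495015 -0.05938391 -1.01504057]
tray 2212 c [ 0.4862 -0.0889] wh [0.1066 0.0566] ang 80.96 z [0.0071 0.0191 0.0207]
keeper 1208 c [ 0.4864 -0.0873] wh [0.0785 0.0235] ang 80.97 z [0.0192 0.0334 0.0691]
fin 265 c [ 0.4855 -0.0884] wh [0.0128 0.0217] ang 81.18 z [0.0609 0.068  0.0696]
bridge 913 c [ 0.4864 -0.0873] wh [0.0785 0.0234] ang 80.97 z [0.0133 0.0331 0.0376]
top foot 617 c [ 0.6578 -0.212 ] wh [0.1337 0.1797] ang 1.61 z [0.0065 0.0112 0.0166]
top 0.13 61 [[0.717, -0.295, 0.131], [0.723, -0.128, 0.14]]
top 0.14 56 [[0.716, -0.294, 0.141], [0.723, -0.122, 0.15]]
top 0.15 57 [[0.717, -0.294, 0.151], [0.723, -0.124, 0.16]]
top 0.16 62 [[0.718, -0.291, 0.16], [0.723, -0.122, 0.17]]
top 0.17 80 [[0.637, -0.296, 0.171], [0.724, -0.127, 0.179]]
top 0.18 102 [[0.634, -0.292, 0.181], [0.723, -0.123, 0.189]]
top 0.19 177 [[0.635, -0.288, 0.19], [0.723, -0.132, 0.2]]
top 0.2 399 [[0.638, -0.282, 0.2], [0.722, -0.137, 0.21]]
top 0.21 227 [[0.665, -0.282, 0.21], [0.723, -0.131, 0.219]]
top 0.22 110 [[0.697, -0.294, 0.22], [0.72
[... 757 characters left out ...]
724, -0.122, 0.179]]
scene 0.18 87 [[0.637, -0.191, 0.18], [0.725, -0.122, 0.189]]
scene 0.19 59 [[0.637, -0.19, 0.19], [0.725, -0.121, 0.2]]
scene 0.2 50 [[0.713, -0.171, 0.201], [0.725, -0.123, 0.21]]
scene 0.21 51 [[0.714, -0.221, 0.211], [0.725, -0.122, 0.22]]
scene 0.22 50 [[0.714, -0.266, 0.22], [0.725, -0.121, 0.23]]
scene 0.23 48 [[0.715, -0.269, 0.231], [0.725, -0.122, 0.24]]
scene 0.24 97 [[0.714, -0.287, 0.241], [0.726, -0.122, 0.25]]
scene 0.25 150 [[0.697, -0.289, 0.251], [0.725, -0.126, 0.259]]
scene 0.26 157 [[0.695, -0.289, 0.26], [0.725, -0.126, 0.27]]
scene 0.27 175 [[0.696, -0.289, 0.271], [0.725, -0.124, 0.28]]
scene 0.28 166 [[0.709, -0.291, 0.28], [0.725, -0.127, 0.29]]
```

View pics/w7.png

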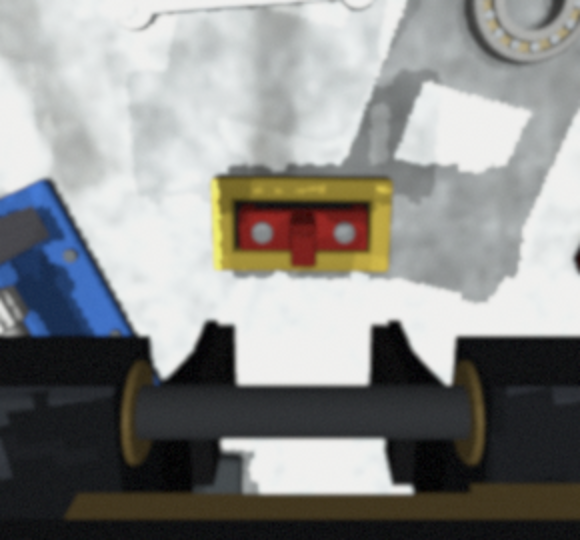

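The keeper sits in the pocket, crop (303,232). The fin top is at 69.5 mm against 69 expected, and it is centred within about 1.5 mm. Next, the lens pose.

Run:
```python
from h import *
for n in("top","scene"):
    c=capture(n);W=wmap(c);X,Y,Z=W[...,0],W[...,1],W[...,2]
    b=(X>.60)&(X<.712)&(abs(Y+.205)<.065)
    fit(W[b&(Z>.005)&(Z<.02)],n+" foot")
    q=W[b&(Z>.12)&(Z<.235)]; fit(q,n+" head")
    h,e=np.histogram(q[:,2],np.arange(.12,.236,.004)); print(dict(zip(e.round(3).tolist(),h.tolist())))
    fr=q[q[:,0]<.650]; fit(fr,n+" front"); print(np.percentile(fr,[2,50,98],axis=0).round(4).tolist())
    col=W[b&(Z>.235)&(Z<.285)]; fit(col,n+" column")
    for r in mark_of(c,"lens")[:1]:
        u=r["pixel"][::-1]; print("lens px",u)
        K=c["mtx"];d=np.array([(u[0]-K[0,2])/K[0,0],-(u[1]-K[1,2])/K[1,1],-1]);d=np.asarray(c["rotation"])@d; o=np.asarray(c["origin"]); print("ray",o.round(4),(d/np.linalg.norm(d)).round(5)); np.save(n+"ray.npy",np.array([o,d/np.linalg.norm(d)]))
    print({k:round(float(v),4) for k,v in zip(["foot"],[0])})
(o1,d1),(o2,d2)=np.load("topray.npy"),np.load("sceneray.npy")
A=np.stack([d1,-d2],1);t=np.linalg.lstsq(A,o2-o1,rcond=None)[0];print("tri",o1+t[0]*d1,o2+t[1]*d2)
```

```text
top foot 535 c [ 0.6574 -0.2162] wh [0.1125 0.1051] ang 85.62 z [0.0063 0.0109 0.0155]
top head 571 c [ 0.6722 -0.2035] wh [0.0792 0.0537] ang 0.61 z [0.178  0.2073 0.2239]
{0.12: 0, 0.124: 0, 0.128: 0, 0.132: 0, 0.136: 0, 0.14: 0, 0.144: 0, 0.148: 0, 0.152: 0, 0.156: 0, 0.16: 0, 0.164: 1, 0.168: 2, 0.172: 4, 0.176: 10, 0.18: 9, 0.184: 6, 0.188: 30, 0.192: 35, 0.196: 36, 0.2: 65, 0.204: 117, 0.208: 203, 0.212: 33, 0.216: 2, 0.22: 6, 0.224: 5, 0.228: 1}
top front 133 c [ 0.6421 -0.1974] wh [0.0416 0.0161] ang 85.85 z [0.1729 0.201  0.2101]
[[0.6339, -0.2166, 0.1729], [0.6403, -0.198, 0.201], [0.6494, -0.1777, 0.2101]]
top column 86 c [ 0.7033 -0.2112] wh [0.0156 0.0171] ang 1.12 z [0.2396 0.2738 0.2804]
lens px [312.0, 142.4]
ray [ 0.3437 -0.0725  1.2399] [ 0.26451 -0.11599 -0.95738]
{'foot': 0.0}
scene foot 349 c [ 0.6758 -0.205 ] wh [0.086  0.0796] ang 77.96 z [0.0064 0.0135 0.0169]
scene head 149 c [ 0.6736 -0.1956] wh [0.0389 0.0759] ang 89.71 z [0.1215 0.1702 0.1949]
{0.12: 5, 0.124: 7, 0.128: 7, 0.132: 8, 0.136: 9, 0.14: 7, 0.144: 7, 0.148: 8, 0.152: 5, 0.156: 3, 0.16: 0, 0.164: 1, 0.168: 13, 0.172: 18, 0.176: 18, 0.18: 15, 0.184: 7, 0.188: 3, 0.192: 6, 0.196: 2, 0.2: 0, 0.204: 0, 0.208: 0, 0.212: 0, 0.216: 0, 0.22: 0, 0.224: 0, 0.228: 0}
scene front 40 c [ 0.639  -0.1866] wh [0.0218 0.0068] ang 76.72 z [0.1697 0.1823 0.1975]
[[0.6359, -0.1967, 0.1697], [0.6387, -0.1885, 0.1823], [0.6424, -0.1783, 0.1975]]
scene column 82 c [ 0.7088 -0.1897] wh [0.0626 0.0157] ang 70.49 z [0.2501 0.2662 0.2809]
lens px [261.5, 237.2]
ray [-0.0383  0.4944  0.5308] [ 0.55226 -0.62338 -0.55354]
{'foot': 0.0}
tri [ 0.7287996  -0.24142424 -0.15411551] [ 0.65837277 -0.29197726 -0.16744856]
```

Run:
```python
from h import *
R=[]
for n in("top","scene"):
    c=np.load(n+".npy",allow_pickle=True).item();W=wmap(c);X,Y,Z=W[...,0],W[...,1],W[...,2]
    im=c["image"].astype(int); dark=im.max(2)<150
    b=(X>.60)&(X<.712)&(abs(Y+.205)<.065)
    fit(W[b&(Z>.008)&(Z<.018)&dark],n+" foot")
    q=W[b&(Z>.15)&(Z<.225)]
    fit(q[q[:,2]>.203],n+" headtop")
    fr=q[q[:,0]<.648]; fit(fr,n+" front"); print(np.percentile(fr,[2,50,98],axis=0).round(4).tolist())
    if n=="scene":
        # plane fit of front face
        g=fr[fr[:,0]<np.percentile(fr[:,0],60)+.004]; m=g.mean(0);u,s,v=np.linalg.svd(g-m);print("plane",m.round(4),v[2].round(3),np.degrees(np.arctan2(v[2][1],v[2][0])),len(g),s.round(3))
        h,e=np.histogram(q[:,2],np.arange(.15,.226,.003)); print(h.tolist())
    px={"top":(141,308),"scene":(146,246)}[n][::-1]
    K=c["mtx"];d=np.array([(px[0]-K[0,2])/K[0,0],-(px[1]-K[1,2])/K[1,1],-1]);d=np.asarray(c["rotation"])@d;R.append((np.asarray(c["origin"]),d/np.linalg.norm(d)))
(o1,d1),(o2,d2)=R
A=np.stack([d1,-d2],1);t=np.linalg.lstsq(A,o2-o1,rcond=None)[0];print("tri",o1+t[0]*d1,o2+t[1]*d2)
```

```text
top foot 467 c [ 0.6766 -0.2058] wh [0.0832 0.077 ] ang 77.93 z [0.0081 0.0112 0.0161]
top headtop 377 c [ 0.6751 -0.2052] wh [0.0458 0.0795] ang 78.58 z [0.2036 0.2092 0.221 ]
top front 118 c [ 0.6408 -0.1976] wh [0.0411 0.013 ] ang 88.98 z [0.173  0.1993 0.2106]
[[0.6342, -0.2166, 0.173], [0.6394, -0.1983, 0.1993], [0.6469, -0.1785, 0.2106]]
scene foot 305 c [ 0.6777 -0.2049] wh [0.0839 0.0808] ang 78.98 z [0.0084 0.0136 0.0164]
scene headtop 176 c [ 0.6709 -0.2038] wh [0.0466 0.0775] ang 78.42 z [0.2033 0.211  0.224 ]
scene front 164 c [ 0.6374 -0.1965] wh [0.0419 0.0101] ang 73.43 z [0.1696 0.1915 0.2107]
[[0.6328, -0.2166, 0.1696], [0.6377, -0.1952, 0.1915], [0.6459, -0.1773, 0.2107]]
plane [ 0.6375 -0.1965  0.1904] [-0.98   0.199 -0.029] 168.52216351588 150 [0.139 0.131 0.02 ]
[6, 4, 3, 0, 0, 1, 14, 16, 18, 21, 21, 28, 26, 33, 26, 30, 28, 27, 32, 35, 60, 24, 5, 7, 6]
tri [ 0.63540619 -0.1889658   0.19618981] [ 0.63295454 -0.19115047  0.19574821]
```

```bash
python3 -c "
from h import *
plan([.54,-.24,.22],105)"
```

```text
jaw now 80.99 turn -24.01
tool shift mm [-161.8  -47.1  -14.5] rows 6 each [-26.97  -7.85  -2.42]
```

Emit:
{"api": "send_rows", "payload": {
  "moves": "87 0 -12 0 -6; 87 0 -12 0 -6; 87 0 -12 0 -6; 87 0 -11 0 -6; 87 -20 0 -2 0; 87 -27 0 -2 0; 87 -27 0 -2 0; 87 -27 0 -2 0; 87 -27 0 -3 0; 87 -22 0 -3 0; 87 -12 0 -1 0; 87 0 0 0 0; 87 0 0 0 0; 87 0 0 0 0"
}}

```text
time_s: 17.88
position: [0.5403, -0.2387, 0.2205]
tcp_rot: [[-0.259, -0.002, -0.966], [0.966, 0.002, -0.259], [0.002, -1.0, 0.001]]
force: [0.4, 0.6, 0.8]
opening: 0.999
```

Run:
```python
from h import *
s=read_state();print(s["opening"],s["position"])
for i in range(2):
    c=wrist();W=wmap(c);m=hsvm(c);X,Y,Z=W[...,0],W[...,1],W[...,2]
    fit(W[m["blu"]&(Z<.02)&(abs(X-.51)<.15)&(abs(Y+.25)<.1)],"blue")
    a=np.radians(195);u=np.array([np.cos(a),np.sin(a)]);v=np.array([u[1],-u[0]]) # v = cradle x
    q=W[np.isfinite(X)&(Z>.05)&(Z<.1)]; q=np.c_[(q[:,:2]-[.5214,-.262])@np.stack([v,u],1)*1000,q[:,2]*1000]; q=q[(abs(q[:,0])<18)&(abs(q[:,1])<95)]
    for y in range(-80,90,4):
        r=q[(q[:,1]>=y)&(q[:,1]<y+4)]
        if len(r)>3 and i==1:
            top=np.percentile(r[:,2],97); t=r[r[:,2]>top-3]; print(y,len(r),"ztop",top.round(1),"x",t[:,0].mean().round(1))
```

```text
0.998758645072088 [ 0.54027216 -0.23866434  0.22048157]
blue 2748 c [ 0.5215 -0.2632] wh [0.1552 0.0828] ang 14.67 z [0.0075 0.0092 0.011 ]
blue 2757 c [ 0.5219 -0.2632] wh [0.1557 0.0827] ang 14.68 z [0.0076 0.0092 0.0111]
-80 7 ztop 71.2 x -2.2
-76 41 ztop 72.0 x -2.2
-72 46 ztop 71.9 x -2.4
-68 81 ztop 71.8 x -2.3
-64 87 ztop 71.7 x -1.9
-60 92 ztop 72.0 x -1.8
-56 85 ztop 72.0 x -2.5
-52 90 ztop 72.1 x -2.1
-48 95 ztop 72.1 x -1.9
-44 48 ztop 72.3 x -2.0
-40 34 ztop 77.0 x -2.5
-36 72 ztop 77.4 x -2.7
-32 75 ztop 76.7 x -2.0
-28 77 ztop 77.1 x -1.5
-24 73 ztop 77.0 x -1.2
-20 76 ztop 77.1 x -1.1
-16 79 ztop 77.1 x -2.2
-12 73 ztop 77.4 x -2.2
-8 81 ztop 77.0 x -2.0
-4 75 ztop 77.3 x -2.3
0 79 ztop 77.9 x -2.1
4 84 ztop 77.6 x -1.6
8 74 ztop 77.4 x -1.4
12 95 ztop 81.6 x -1.0
16 105 ztop 81.7 x -1.7
20 114 ztop 81.8 x -2.0
24 103 ztop 81.5 x -1.4
28 113 ztop 81.7 x -1.2
32 89 ztop 78.0 x -1.7
36 78 ztop 75.5 x -1.7
40 61 ztop 76.1 x -1.1
44 102 ztop 75.1 x -1.5
48 123 ztop 75.2 x -1.1
52 92 ztop 75.3 x -1.2
56 125 ztop 75.7 x -1.4
60 117 ztop 75.5 x -1.3
64 123 ztop 75.8 x -0.9
68 73 ztop 75.5 x -1.3
72 27 ztop 73.6 x -1.1
```

```bash
python3 -c "
from h import *
plan([.5284,-.2613,.0135],104.8)"
```

```text
jaw now 105.07 turn 0.27
tool shift mm [-18.8 207.5  17.6] rows 7 each [-2.68 29.64  2.51]
```

Emit:
{"api": "send_rows", "payload": {
  "moves": "60 -9 0 9 0.3; 60 -10 0 9 0; 60 0 20 0 0; 60 0 25 0 0; 60 0 25 0 0; 60 0 25 0 0; 60 0 15 0 0; 60 0 0 0 0; 60 0 0 0 0; 60 0 0 0 0"
}}

```text
time_s: 18.82
position: [0.5292, -0.2645, 0.1122]
tcp_rot: [[-0.253, 0.002, -0.967], [0.967, -0.002, -0.253], [-0.002, -1.0, -0.001]]
force: [0.6, 0.8, 0.1]
opening: 0.691
```

```bash
python3 -c "
from h import *
plan([.5284,-.2613,.0135],104.8)
s=read_state();print(s['position'],s['opening'],s['force'])"
```

```text
jaw now 104.67 turn -0.13
tool shift mm [ 3.3 98.7 -0. ] rows 4 each [ 8.200e-01  2.468e+01 -1.000e-02]
[ 0.5292102  -0.26448082  0.11222527] 0.6913160723158616 [0.58748813 0.78040314 0.07907776]
```

Emit:
{"api": "send_rows", "payload": {
  "moves": "60 1.5 15 0 0; 60 0 20 0 0; 60 0 20 0 0; 60 0 18 0 0; 60 0 13 0 0; 60 0 8 0 0; 60 0 4 0 0; 60 0 0 0 0; 60 0 0 0 0; 60 0 0 0 0"
}}

```text
time_s: 19.65
position: [0.5292, -0.2625, 0.0142]
tcp_rot: [[-0.254, 0.002, -0.967], [0.967, -0.002, -0.254], [-0.002, -1.0, -0.001]]
force: [0.0, -0.3, 0.8]
opening: 0.691
```

Emit:
{"api": "send_rows", "payload": {
  "moves": "0 0.7 0 0 0; 0 0 0 0 0; 0 0 0 0 0; 0 0 0 0 0; 0 0 0 0 0; 0 0 0 0 0; 0 0 0 0 0; 0 0 0 0 0; 0 0 0 0 0; 0 0 0 0 0"
}}

```text
time_s: 20.48
position: [0.5281, -0.2611, 0.0131]
tcp_rot: [[-0.254, -0.0, -0.967], [0.967, 0.0, -0.254], [0.0, -1.0, 0.0]]
force: [-0.1, -0.1, 1.0]
opening: 0.307
```

Emit:
{"api": "send_rows", "payload": {
  "moves": "0 0 -3 0 0; 0 0 -6 0 0; 0 0 -10 0 0; 0 0 -12 0 0; 0 0 -12 0 0; 0 0 -6 0 0; 0 0 0 0 0; 0 0 0 0 0; 0 0 0 0 0"
}}

```text
time_s: 21.23
position: [0.5278, -0.2609, 0.062]
tcp_rot: [[-0.254, -0.0, -0.967], [0.967, 0.0, -0.254], [0.0, -1.0, 0.0]]
force: [0.3, -0.4, -5.8]
opening: 0.307
```

```bash
cat > shaft.py <<'E'
from h import *
s=read_state();R=np.asarray(s["tcp_rot"]);p=np.asarray(s["position"]);print("open",s["opening"],p.round(4),"F",np.round(s["force"],1),"M",np.round(s["moment"],2))
c=wrist();T=(wmap(c)-p)@R*1000
m=np.isfinite(T[...,0])&(abs(T[...,0])<22)&(T[...,1]>-90)&(T[...,1]<-20)&(T[...,2]<95)&(T[...,2]>13)
P=T[m]
zz=[]
for z in range(12,96,4):
    r=P[(P[:,2]>=z)&(P[:,2]<z+4)]
    if len(r)>4:
        top=np.percentile(r[:,1],3); t=r[r[:,1]<top+3]; print(z,len(r),"top",top.round(1),"x",t[:,0].mean().round(1))
E
python3 shaft.py
```

```text
open 0.30706813015491674 [ 0.5278 -0.2609  0.062 ] F [ 0.3 -0.4 -5.8] M [ 0.07 -0.06  0.01]
12 298 top -64.0 x -0.8
16 208 top -66.8 x -0.1
20 543 top -68.2 x -0.7
24 581 top -68.2 x -0.7
28 587 top -68.2 x -0.5
32 607 top -68.1 x -0.5
36 907 top -67.6 x -0.8
40 398 top -61.9 x -0.6
44 400 top -62.1 x -0.7
48 401 top -61.9 x -0.9
52 415 top -62.0 x -0.6
56 430 top -62.1 x -0.8
60 437 top -61.9 x -0.6
64 448 top -62.0 x -0.6
68 479 top -62.0 x -0.5
72 450 top -61.9 x -0.5
76 428 top -61.6 x -0.4
```

```bash
python3 -c "
from h import *
plan([.485,-.195,.1403])"
```

```text
tool shift mm [ 74.5 -78.6  24.6] rows 4 each [ 18.63 -19.64   6.15]
```

Emit:
{"api": "send_rows", "payload": {
  "moves": "0 0 -10 0 0; 0 0 -15 0 0; 0 0 -18 0 0; 0 0 -15 0 0; 0 6 -10 2 0; 0 11 -7 4 0; 0 14 -4 5 0; 0 14 0 5 0; 0 14 0 4 0; 0 10 0 3 0; 0 5 0 2 0; 0 0 0 0 0; 0 0 0 0 0"
}}

```text
time_s: 22.37
position: [0.4854, -0.196, 0.1412]
tcp_rot: [[-0.254, 0.001, -0.967], [0.967, -0.001, -0.254], [-0.001, -1.0, -0.0]]
force: [0.5, -0.6, -6.0]
opening: 0.304
```

Emit:
{"api": "send_rows", "payload": {
  "moves": "0 0 0 0 2.5; 0 0 0 0 5; 0 0 0 0 6; 0 0 0 0 6; 0 0 0 0 6; 0 0 0 0 6; 0 0 0 0 6; 0 0 0 0 6; 0 0 0 0 6; 0 0 0 0 6; 0 0 0 0 6; 0 0 0 0 6; 0 0 0 0 6; 0 0 0 0 6; 0 0 0 0 6; 0 0 0 0 6; 0 0 0 0 6; 0 0 0 0 6; 0 0 0 0 6; 0 0 0 0 5"
}}

```text
time_s: 24.03
position: [0.486, -0.1972, 0.141]
tcp_rot: [[0.984, 0.001, 0.176], [-0.176, -0.001, 0.984], [0.001, -1.0, -0.001]]
force: [-0.5, 0.8, -4.7]
opening: 0.306
```

Emit:
{"api": "send_rows", "payload": {
  "moves": "0 0 0 0 4; 0 0 0 0 2; 0 0 0 0 0; 0 0 0 0 0; 0 0 0 0 0"
}}

```text
time_s: 24.45
position: [0.4855, -0.1965, 0.141]
tcp_rot: [[0.962, 0.0, 0.272], [-0.272, -0.0, 0.962], [0.0, -1.0, -0.0]]
force: [0.4, 0.4, -4.7]
opening: 0.306
```

```bash
python3 shaft.py; python3 -c "
from h import *
print(read_state()['time_s']);plan([.5187,-.1993,.1403],-11.7)"
```

```text
open 0.30647433829526 [ 0.4855 -0.1965  0.141 ] F [ 0.4  0.4 -4.7] M [-0.15  0.11  0.04]
12 287 top -64.0 x -0.5
16 234 top -67.6 x -0.1
20 555 top -68.1 x -0.5
24 580 top -68.2 x -0.5
28 611 top -68.1 x -0.4
32 602 top -68.1 x -0.3
36 865 top -67.3 x -0.8
40 387 top -61.9 x -0.4
44 398 top -62.0 x -0.3
48 406 top -62.2 x -0.3
52 416 top -61.8 x -0.4
56 433 top -62.0 x -0.3
60 444 top -61.9 x -0.4
64 449 top -62.0 x -0.6
68 480 top -61.9 x -0.3
72 448 top -61.8 x -0.2
76 331 top -61.8 x -0.2
24.5
jaw now -15.77 turn -4.07
tool shift mm [33.2  0.7  3.9] rows 2 each [16.6   0.36  1.93]
```

Shaft held firm and level. Last approach, slowly.

Emit:
{"api": "send_rows", "payload": {
  "moves": "0 0 0 0 -2; 0 0 0 0 -2; 0 4 0 1 0; 0 6 0.7 1 0; 0 8 0 1 0; 0 7 0 1 0; 0 5 0 0 0; 0 3 0 0 0; 0 0 0 0 0; 0 0 0 0 0; 0 0 0 0 0; 0 0 0 0 0"
}}

```text
time_s: 25.5
position: [0.5178, -0.1986, 0.1403]
tcp_rot: [[0.979, -0.001, 0.205], [-0.205, 0.0, 0.979], [-0.001, -1.0, 0.0]]
force: [0.5, 0.4, -6.4]
opening: 0.306
```

Run:
```python
from h import *
s=read_state();R=np.asarray(s["tcp_rot"]);p=np.asarray(s["position"]);print(s["time_s"],s["opening"],p,np.round(s["force"],1),np.abs(s["qvel"]).max())
t=p+R@np.array([-.0005,-.0497,.026]); a=np.radians(-11.7);L=np.array([[np.cos(a),-np.sin(a),0],[np.sin(a),np.cos(a),0],[0,0,1]])
print("teeth in lens",L.T@(t-[.636,-.197,.190]),"jaw",np.degrees(np.arctan2(R[1,0],R[0,0])))
c=capture("top");W=wmap(c);X,Y,Z=W[...,0],W[...,1],W[...,2];m=hsvm(c)
for n in("teeth","lens"):
    for r in mark_of(c,n)[:1]: u=np.round(r["pixel"]).astype(int); print(n,r["p"],W[u[0],u[1]])
k=W[m["red"]&(Z>.005)&(Z<.1)&(np.hypot(X-.486,Y+.09)<.06)];fit(k,"keeper")
for n in("grease_jar","bearing_a","spanner_c"):
    r=masks_of(c,n)
    if r: fit(W[r[0]["region"]],n)
c2=capture("scene");W=wmap(c2);X,Y,Z=W[...,0],W[...,1],W[...,2]
for n in("teeth","lens"):
    for r in mark_of(c2,n)[:1]: u=np.round(r["pixel"]).astype(int); print("scene",n,r["p"],u,W[u[0],u[1]])
cv2.imwrite("pics/s9.png",np.hstack([cv2.resize(c2["image"][90:270,200:360],(400,450)),cv2.resize(c["image"][90:250,220:362],(400,450))]))
```

```text
25.5 0.3063605172603265 [ 0.51782234 -0.19856651  0.14027157] [ 0.5  0.4 -6.4] 0.1504217672426143
teeth in lens [-1.15821601e-01  4.93739741e-04 -2.38033399e-05] jaw -11.806645216109136
teeth 0.51 [ 0.45403777 -0.13561547  0.57978896]
lens 0.63 [ 0.54171292 -0.15568211  0.5253173 ]
keeper 47 c [ 0.4893 -0.0651] wh [0.0294 0.0237] ang 80.53 z [0.0275 0.0334 0.0381]
bearing_a 702 c [ 0.6818 -0.1963] wh [0.0664 0.0853] ang 81.64 z [0.0071 0.205  0.2783]
scene teeth 0.72 [160 271] [ 0.51200037 -0.15751886  0.19648895]
scene lens 0.97 [146 250] [ 0.63551679 -0.2099638   0.19040956]
```

View pics/s9.png

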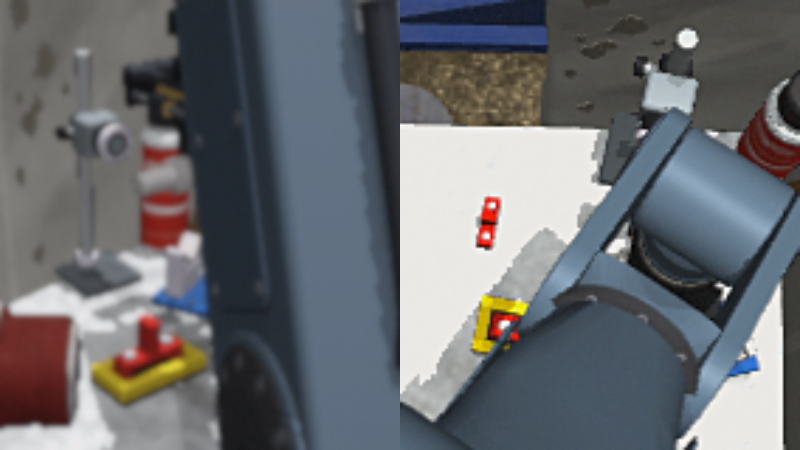

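The keeper is in the tray (left pane 150,355), and the shaft end shows in front of the lens (165,178). By calibration the teeth are at (-116, 0.5, 0) mm in the lens frame. Handing in.

```bash
python3 -c "
from rig import *
print(hand_in()); s=read_state(); print(s['time_s'],s['opening'],s['force'])"
```

```text
the job is handed in; nothing more can be done
None
the job is handed in; nothing more can be done
```

The keeper is feet down in the tray pocket and let go, and the shaft is held in front of the inspection camera. I handed the job in at about 25.6 s; the hand-in gives no verdict.

**First grip:** it closed on nothing, just above the keeper's fin. Wrist depth showed the fingertips end about 32 mm behind the reported TCP. I allowed for that from then on, and both later grasps held.

**Last checks:**

| Check | Result |
|---|---|
| Keeper in pocket | about 1.5 mm from the pocket centre, fin top at 69.5 mm (69 expected) |
| Teeth in the lens frame | about (-116, 0.5, 0) mm, worked out from the grip and arm pose rather than seen directly |
| Shaft | square to the camera within about 0.2°, level in the grip, toothed end to the robot's left |
| Hold on the shaft | still, about 5–6 N of weight on the wrist |

**What disagreed or could not be checked:**
- The grip opening on the shaft read 26.7 mm against 28 mm nominal.
- In the final top view the arm covered much of the scene, so the network's teeth, lens and bearing reports there were wrong. The keeper was only partly visible in it.
- I could not re-measure the jar, bearing and spanner at the end. The arm did not go near them after the start, and I saw no contact forces.

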